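# Load a polished specimen into the scanner's spring-out tray

## Task

Press the orange release key on the specimen scanner so that its tray springs out, and set the polished black specimen from the white lint pad upright and fully down in the tray's round pocket. Then push the tray gently home until it clicks and stays shut by itself, and leave the other things on the bench alone.

Things in the scene. Friction and masses are not known exactly. Their poses are not given: they have to be found in the camera images.
- scanner: White benchtop scanner, fixed: 190 (x) x 200 (y) x 80 mm high, plus a round head (radius 43 mm, centre x = +40 mm, up to z = 124 mm). Origin under its middle on the bench; +x runs front to back, z up. Front face at x = -95 mm with the tray's slot, upper edge at z = 62 mm: a seated specimen passes under it with 4 mm to spare, an unseated one jams.
- tray (a joint): How far the tray is out (scanner's -x), m: 0 = latched, 0.074 = fully out. A damped spring pushes it out, 8 N shut, 6.5 N out. Pushed home, it rides over the sprung latch in the last 20 mm (9 to 11 N in all; the key dips by itself); the latch clicks in just past 0, at about -0.0005; hard stop at -0.0015. Let go before the click, it springs out again. Over 22 N harms the slide.
- tray_pocket (a point): Middle of the floor of the tray's pocket, axes as the scanner's; it travels with the tray, 40 mm above the bench. Round pocket 33 mm in diameter and 6 mm deep with a 1.2 mm chamfer, in a flat aluminium plate 80 mm wide (y); the plate's top is 6 mm above this point. With the tray out it stands 36 mm in front of the scanner's front face; with the tray shut, inside the scanner.
- tray_front (a point): Middle of the outer (front) face of the tray's grey front panel, 50 mm in front of tray_pocket and 4 mm below it; axes as the scanner's. The panel is 116 mm wide (y), 40 mm high (from 16 to 56 mm above the bench) and 12 mm thick; shut, it stands 12 mm proud of the scanner's front face. Push here, along the scanner's +x.
- release_key (a joint): How far the release key is pressed down, in m: 0 = up, 0.013 = fully down. Sprung: 1.5 N to start it, 6 N fully down; the tray is let go after about 3.5 mm, at 3 to 5 N.
- key_top (a point): Middle of the top of the orange release key, 34 x 36 mm, which stands 16 mm above the scanner's top near its front edge; axes as the scanner's. Press straight down. Over 40 N harms it.
- mount: The polished specimen: black resin disc 30 mm in diameter (30.4 mm over its ribs), 18 mm high, 21 g, with a bright metal bar in its upper face; stands on the white lint pad. Origin in the middle of its underside, z up towards the polished face.
- lint_pad: Folded white lint pad, about 67 x 100 mm, 14 mm high, stays where it lies. Origin under its middle.
- reference_block: Steel reference block, a disc 60 mm in diameter and 11 mm high. Leave alone. Origin in the middle of its underside.
- old_mount_a: Another black specimen, 30 mm in diameter, 16 mm high, standing on the bare bench. Leave alone. Origin in the middle of its underside.
- old_mount_b: Another black specimen, 30 mm in diameter, 14 mm high, standing on the bare bench. Leave alone. Origin in the middle of its underside.
- etchant_bottle: Dropper bottle with a black dropper, 38 mm in diameter, 118 mm high. Leave alone. Origin in the middle of its underside.
- vial: White vial with a screw cap, 26 mm in diameter, 54 mm high. Leave alone. Origin in the middle of its underside.
- loupe: Small folded metal loupe, 24 x 44 x 17 mm. Leave alone. Origin under its middle.
Not all that is in view belongs to the job. What is shaped like the mount but blue or red is not meant.

How it is judged:
By the outcome, as a careful person would: the job done as asked, in the order asked, and still so for the second after the job is handed in, with the robot touching nothing.
It also fails if it takes over 72 s, if anything falls off the work surface, if the arm or the gripper's body presses on something with over 40 N, if the wrist force passes 120 N, or if a joint passes its speed limit or range.

## Robot

A 7-joint arm with a two-finger parallel gripper is mounted at the origin on the work surface; the furniture and walls round the work are solid. World frame = base frame: x ahead of the robot, y to its left, z up, the work surface at z = 0. Lengths are in mm, angles in rad, forces in N, time in s.
With the tool pointing down it reaches from about 375 to 925 mm from the base axis. Payload 3.1 kg.
Tool frame: the origin (TCP) lies between the finger pads; the fingertips stand robot.tip_extent ahead of it and the grasp point (between the pads) lies 6 mm ahead of it (robot.tip_extent is the distance from the TCP to the fingertips, in mm); z points along the fingers, y is the line along which they close (so a half turn about z gives the same grasp; the last joint's range is limited). The gripper opens to 85 mm and grips with 20 to 120 N. Pads are 22 mm wide; open, the fingers measure 114 mm over their backs; the gripper's body (76 mm by 85 mm) begins 54 mm behind the grasp point. The pads swing forward as they close: fully open they stand 13 mm farther back than shut.
Start: joints at [0.588, 0.383, 0.044, 1.598, -0.018, 1.161, -0.05], TCP at [502.977, -411.726, 256.269] pointing down, gripper open.
Joint ranges: [-2.61, 2.61], [-0.41, 2.15], [-1.48, 1.57], [0, 2.5], [-1.57, 4.71], [0.05, 1.97], [-2.85, 2.85]. Speed limits (rad/s): [2.79, 2.79, 3.14, 3.14, 3.14, 3.14, 3.14].

## Interface

Orientations are given as [roll, pitch, yaw] about the fixed x, y, z axes, in that order (R = Rz(yaw) Ry(pitch) Rx(roll)).
In Python, from workcell import read_state, eyes, order, robot gives the robot as it stands.
- The arm moves only by the shell command python3 -m inch 'ROWS' [OPENING] [FORCE]. ROWS is a JSON object of lists of equal length, an entry for each row: "offset": the shift along the tool's x, y, z in cm, a list of three; "rotation": the turn, a rotation vector about the tool's x, y, z in rad, a list of three. A call has exactly 5 rows; each row shifts and turns the commanded pose from where the row before left it, along the tool's axes as they then stand; what a row does not reach is not made up. A row lasts 1/8 s, in which the tool goes at most 62.5 mm and 10.7 degrees, less where a joint would pass 70% of its speed; a pose out of reach is approached as far as the arm can. A call is refused whole if a number of a shift passes 6.25 or a number of a turn 0.188, either way. A call with a gripper value outside its range is refused whole. OPENING is the gripper command: -1 is shut, 1 is fully open, values between are in proportion, set as the call begins (- or left out, the last holds). The fingers move at their own pace and stop on an object; FORCE is the grip in N (left out, the last holds). Time passes only in rows, so rows that do not move let the fingers close, or fill a call up. It gives the time, the measured TCP pose, the force, the opening and the grip force at its end, in the units of the state.
- read_state(): the state, without advancing time (a new reading comes with each control period).
- eyes.capture(name): name is "scene" or "top" or "wrist"; returns (picture, depth): 384x512x3 uint8, red, green, blue; 384x512 float32, mm along the optical axis (not along the pixel's ray), 0 where there is no reading.
- eyes.get_calibration(name): a dict with "K" (3x3 intrinsics, pixels), "view" (4x4, takes a point from world to camera coordinates). Camera axes: x right, y up, looking along -z (the intrinsics and any distortion apply to the point x, -y, -z); pixel columns grow to the right and rows downward; lengths in mm; the calibration is good to about 2 mm. A picture is of the moment at which its call begins: read the wrist's pose just before it. get_calibration takes no time and is no camera call; for the wrist camera it gives the pose at the moment of the call.
- order.finish_job(): hands the job in; it is judged then, once.
Trained networks look in the newest picture that a camera, given by its name, has taken for a name from the list of things; names that differ only in an ending like _2 or _b are one class to them, and where a whole thing is asked for, a point or a joint stands for the part that bears it (a point fixed in the world has none). Each returns a list of dicts, best first, with "conf" (0 to 1); they miss things now and then, are a little off and sometimes report something else, mostly with a low value. They report only what shows in the picture. A call takes as long as a camera call. They do not tell look-alikes from the thing itself.
- eyes.spot_in(camera, target): "position" ([x, y, z] in mm, in the coordinates of the camera as it stood for that picture, good to about 4 mm: the middle of the surface that is visible of it).
The state is a dict: "clock": time; "joint_positions": joint angles; "qd": joint speeds; "joint_efforts": joint torques, N m; "position": TCP position; "tcp_rot": TCP orientation; "force": force on the tool from outside, world axes, zero at the start; "wrist_torque": the same for the moment, N m; "gripper_width": finger opening in mm; "grip_force": force on a finger pad.
Only numpy, scipy, OpenCV 4.12 (cv2) and the standard library are available. Lean on these libraries where they do the work, as an engineer would, in place of code of your own. Each camera call takes 0.05 s, during which the arm holds its last target. There are 200 camera calls.

## Working session

There is one attempt and no reset: what is moved stays moved. The work goes in short steps, Python scripts to look and compute and a shell command to move; the robot and the scene stay as the last step left them, time stands still between calls to the robot, and variables do not carry over. Pictures are saved under pics/ and viewed, at most 11 in all, crops included, and the job is handed in when it is done.

```bash
ls; mkdir -p pics
cat > h.py <<'E'
import numpy as np, cv2
from workcell import read_state, eyes, order, robot
from scipy.spatial.transform import Rotation as R
def w(cam,p,V=None):
    V=np.array(eyes.get_calibration(cam)["view"]) if V is None else V
    return (np.linalg.inv(V)@np.append(p,1))[:3]
def px(cam,u,v,d,cal):
    K=np.array(cal["K"]);V=np.array(cal["view"])
    q=np.array([(u-K[0,2])/K[0,0]*d,-(v-K[1,2])/K[1,1]*d,-d]);return w(cam,q,V)
def save(cam,name):
    cal=eyes.get_calibration(cam);a,d=eyes.capture(cam);cv2.imwrite(f"pics/{name}.png",a[...,::-1]);return a,d,cal
E
python3 - <<'E'
from h import *
s=read_state();print(s,robot.tip_extent)
ims=[]
for c in ("top","scene"):
    a,d,cal=save(c,c+"0");np.savez(c+"0.npz",a=a,d=d,**{k:np.array(cal[k]) for k in("K","view")})
    print(c,[k for k in cal])
    for t in ["scanner","tray_front","key_top","mount","lint_pad","etchant_bottle","vial","loupe","reference_block"]:
        for r in eyes.spot_in(c,t)[:4]: 
            p=np.array(r["position"]);K=np.array(cal["K"]);u=K@[p[0],-p[1],-p[2]]
            print(t,round(r["conf"],2),w(c,p).round(0),(u[:2]/u[2]).round(0))
E
```

```text
pics
{'clock': 0.0, 'joint_positions': array([ 0.58820362,  0.38386379,  0.04383178,  1.5996179 , -0.01790598,
        1.16119701, -0.04990491]), 'qd': array([ 3.52355905e-04,  8.41839109e-05, -3.70510466e-05,  6.92135878e-04,
       -2.45312848e-04,  1.40884747e-05,  5.24696766e-04]), 'joint_efforts': array([ 1.89459251e-04, -4.33464646e+01,  1.02451276e+00, -2.49514800e+01,
        1.04498531e-02,  1.13125457e-02, -1.18511468e-05]), 'position': array([ 502.2631636 , -411.17374972,  254.84809193]), 'tcp_rot': array([-3.13890269e+00,  1.39701223e-04,  8.84866660e-01]), 'force': array([-0.50746778,  0.47897735, -0.0099601 ]), 'wrist_torque': array([-0.01310413,  0.01579313,  0.04796482]), 'grip_force': 0.0, 'gripper_width': 85.34922511569054} 25.0
top ['K', 'view']
scanner 0.73 [666.   1.  74.] [183. 144.]
tray_front 0.91 [577.  -9.  53.] [188. 185.]
key_top 0.54 [624. -64.  94.] [211. 159.]
key_top 0.37 [578.  -6.  52.] [187. 184.]
mount 0.6 [ 597. -188.   21.] [268. 177.]
mount 0.55 [ 495. -346.   20.] [338. 219.]
mount 0.54 [ 586. -277.   29.] [307. 180.]
mount 0.44 [ 522. -190.   
[... 358 characters left out ...]
.] [299. 239.]
reference_block 0.55 [577. -13.  56.] [190. 184.]
scene ['K', 'view']
scanner 0.86 [639. -14.  78.] [260. 142.]
scanner 0.59 [ 452. -262.   10.] [237. 275.]
scanner 0.17 [ 379. -192.   12.] [185. 261.]
tray_front 0.92 [577. -18.  49.] [237. 161.]
key_top 0.66 [627. -69. 101.] [269. 149.]
key_top 0.3 [ 739. -312.   16.] [377. 235.]
mount 0.74 [ 519. -194.   17.] [252. 234.]
mount 0.65 [ 506. -349.   14.] [287. 298.]
mount 0.59 [ 585. -287.   31.] [306. 250.]
mount 0.45 [ 589. -192.   14.] [281. 222.]
lint_pad 0.57 [ 585. -308.   13.] [312. 264.]
vial 0.39 [ 739. -311.   13.] [376. 235.]
loupe 0.56 [379. -46.  14.] [158. 210.]
reference_block 0.92 [ 447. -257.    8.] [233. 274.]
```

```bash
python3 -c "
import cv2,numpy as np
print(cv2.imread('pics/top0.png').shape)"
```

```text
(384, 512, 3)
```

View pics/top0.png

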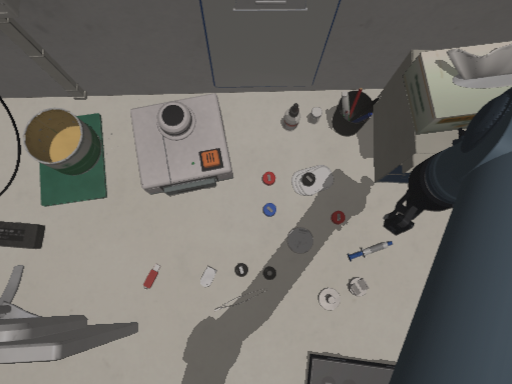

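View pics/scene0.png

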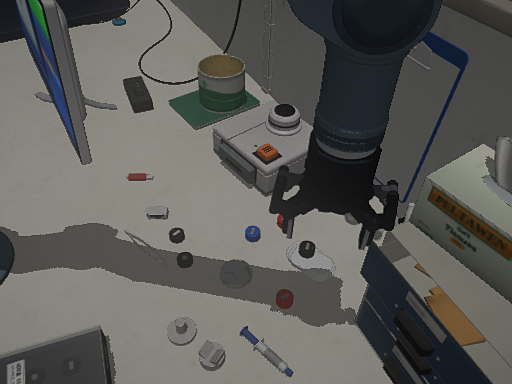

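Candidates shaped like the mount in the top view: black on the white pad (308,180), black on the bare bench (241,269) and (269,272), red (269,178) and (338,217), and blue (269,209). The one at (308,180) fits, being black and on the lint pad. I'll confirm it in a crop and measure the scanner's pose.

Run:
```python
from h import *
z=np.load("top0.npz");a,d,K,V=z["a"],z["d"].astype(float),z["K"],z["view"]
c=a[140:220,120:345][...,::-1];cv2.imwrite("pics/crop0.png",cv2.resize(c,None,fx=3.5,fy=3.5,interpolation=cv2.INTER_CUBIC))
v,u=np.mgrid[:384,:512]
P=np.stack([(u-K[0,2])/K[0,0]*d,-(v-K[1,2])/K[1,1]*d,-d,np.ones_like(d)],-1)@np.linalg.inv(V).T
P=P[...,:3];ok=d>0
x,y,zz=P[...,0],P[...,1],P[...,2]
roi=ok&(x>520)&(x<900)&(y<150)&(y>-150)
m=roi&(zz>74)&(zz<86)
print("top z",np.median(zz[m]),m.sum())
r=cv2.minAreaRect(np.stack([x[m],y[m]],-1).astype(np.float32));print("top rect",r)
k=(a[...,0]>190)&(a[...,1]>70)&(a[...,1]<150)&(a[...,2]<70)&roi
print("key",k.sum(),cv2.minAreaRect(np.stack([x[k],y[k]],-1).astype(np.float32)),np.median(P[k],0), P[k].mean(0))
p=roi&(zz>50)&(zz<61)&(x<610);print("panel",cv2.minAreaRect(np.stack([x[p],y[p]],-1).astype(np.float32)),np.median(zz[p]))
h=roi&(zz>105)&(zz<130)
hd=P[h];print("head",hd[:,:2].min(0),hd[:,:2].max(0))
b=ok&(a.max(-1)<60)&(zz>22)&(zz<40)&(abs(x-586)<25)&(abs(y+280)<25)
print("mount",b.sum(),P[b].mean(0),P[b].min(0),P[b].max(0))
b=ok&(zz>8)&(zz<19)&(abs(x-586)<80)&(abs(y+290)<70)
print("pad",b.sum(),cv2.minAreaRect(np.stack([x[b],y[b]],-1).astype(np.float32)),np.median(zz[b]))
```

```text
top z 79.56599468128894 6198
top rect ((720.9884033203125, -17.12310791015625), (270.4139099121094, 290.1341247558594), 9.828405380249023)
key 0 ((0.0, 0.0), (0.0, 0.0), 0.0) [nan nan nan] [nan nan nan]
panel ((578.8362426757812, -8.43035888671875), (18.67969512939453, 199.2103729248047), 11.021937370300293) 55.36909043784084
head [ 680.1252976  -148.27279974] [831.55539184 149.97867567]
mount 101 [ 587.75652657 -279.1982592    32.0033986 ] [ 574.93853698 -293.43306648   23.71583585] [ 602.65730905 -265.94262458   36.44434062]
pad 624 ((558.6463623046875, -298.8381652832031), (123.83031463623047, 93.7978286743164), 11.096728324890137) 13.029713306911276
  return _methods._mean(a, axis=axis, dtype=dtype,
  ret = um.true_divide(
<stdin>:13: RuntimeWarning: Mean of empty slice.
```

View pics/crop0.png

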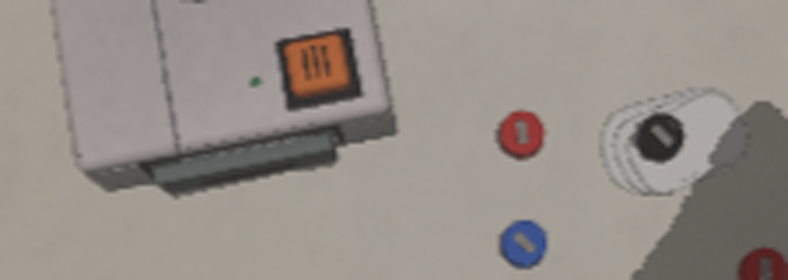

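```bash
cat >> h.py <<'E'
def plan(target,yaw=None,rows=5):
    """print rows needed (cm, tool axes; rotation first row axes) from measured pose"""
    s=read_state();p=np.array(s["position"]);Rm=R.from_euler("xyz",s["tcp_rot"])
    Rt=Rm if yaw is None else R.from_euler("xyz",[np.pi,0,yaw])
    print("tcp",p.round(1),"rpy",np.round(s["tcp_rot"],3),"t",round(s["clock"],2),"F",np.round(s["force"],1))
    d=np.array(target)-p
    print("total in current tool axes cm",(Rm.inv().apply(d)/10).round(2),"in target axes",(Rt.inv().apply(d)/10).round(2),"rotvec",(Rm.inv()*Rt).as_rotvec().round(3))
E
python3 - <<'E'
from h import *
z=np.load("top0.npz");a,d,K,V=z["a"],z["d"].astype(float),z["K"],z["view"]
v,u=np.mgrid[:384,:512]
P=np.stack([(u-K[0,2])/K[0,0]*d,-(v-K[1,2])/K[1,1]*d,-d,np.ones_like(d)],-1)@np.linalg.inv(V).T
P=P[...,:3];x,y,zz=P[...,0],P[...,1],P[...,2]
roi=(d>0)&(x>540)&(x<830)&(y<130)&(y>-150)
m=(roi&(zz>72)&(zz<130)).astype(np.uint8)
n,l,st,c=cv2.connectedComponentsWithStats(m);i=1+st[1:,4].argmax();m=l==i
print(st[i]);r=cv2.minAreaRect(np.stack([x[m],y[m]],-1).astype(np.float32));print("top",r)
hsv=cv2.cvtColor(a,cv2.COLOR_RGB2HSV);k=(hsv[...,0]<20)&(hsv[...,1]>140)&roi
n,l,st,c=cv2.connectedComponentsWithStats(k.astype(np.uint8));i=1+st[1:,4].argmax();k=l==i
print("key",st[i],cv2.minAreaRect(np.stack([x[k],y[k]],-1).astype(np.float32)),P[k].mean(0),np.median(zz[k]))
h=m&(zz>112);print("head",P[h].min(0),P[h].max(0))
print(a[155:162:3,205:216:5].tolist())
plan([624,-64,200],0)
plan([624,-64,200],0.17)
print(np.array(eyes.get_calibration("wrist")["view"]).round(3),np.linalg.inv(np.array(eyes.get_calibration("wrist")["view"])).round(1))
E
```

```text
[ 130   93  101   96 7271]
top ((675.8323364257812, 9.2540283203125), (190.4827117919922, 199.91615295410156), 10.172440528869629)
key [201 150  19  17 223] ((626.4713745117188, -61.29136657714844), (33.16371154785156, 34.973358154296875), 11.007551193237305) [625.76560427 -61.76359455  95.22329416] 95.40491337956746
head [680.1252976  -18.95594917 112.18536353] [751.51062459  50.02762194 127.57645579]
[[[169, 96, 58], [134, 80, 54], [170, 98, 59]], [[170, 97, 59], [78, 57, 47], [172, 99, 60]], [[171, 98, 59], [127, 77, 53], [173, 100, 60]]]
tcp [ 503.  -411.7  256.3] rpy [ 3.142 -0.     0.885] t 1.0 F [-0.2 -0.2 -0.6]
total in current tool axes cm [ 34.57 -12.66   5.63] in target axes [ 12.1  -34.77   5.63] rotvec [ 0.    -0.     0.885]
tcp [ 503.  -411.7  256.3] rpy [ 3.142 -0.     0.885] t 1.0 F [-0.2 -0.2 -0.6]
total in current tool axes cm [ 34.57 -12.66   5.63] in target axes [ 17.81 -32.22   5.63] rotvec [ 0.    -0.     0.715]
[[ 7.7400e-01 -6.3300e-01  1.0000e-03 -6.5028e+02]
 [ 6.0300e-01  7.3600e-01 -3.0700e-01  3.9354e+01]
 [ 1.9400e-01  2.3800e-01  9.5200e-01 -3.7916e+02]
 [ 0.0000e+00  0.0000e+00  0.0000e+00  1.0000e+00]] [[ 8.000e-01  6.000e-01  2.000e-01  5.531e+02]
 [-6.000e-01  7.000e-01  2.000e-01 -3.506e+02]
 [ 0.000e+00 -3.000e-01  1.000e+00  3.733e+02]
 [ 0.000e+00  0.000e+00  0.000e+00  1.000e+00]]
```

The crop shows the black specimen with its metal bar on the white pad, at crop (658,137), so that is the mount. The key is at (315,68) and the red and blue look-alikes are at (520,133) and (523,243). Next I'll move over the key, turning to the scanner's yaw of 0.178 and closing the fingers.

```bash
python3 -m inch '{"offset":[[3.76,-1.38,0],[3.53,-1.89,0],[3.23,-2.37,0],[2.86,-2.8,0],[2.44,-3.17,0]],"rotation":[[0,0,0.1414],[0,0,0.1414],[0,0,0.1414],[0,0,0.1414],[0,0,0.1414]]}' -1 30 && python3 -m inch '{"offset":[[1.7,-2.9,1],[1.7,-2.9,1],[1.7,-2.9,1],[1.7,-2.9,1],[1.7,-2.9,0]],"rotation":[[0,0,0],[0,0,0],[0,0,0],[0,0,0],[0,0,0]]}'
python3 - <<'E'
from h import *
plan([626,-62,135],0.178)
a,d,cal=save("wrist","w1")
for t in("key_top","tray_front"):
    for r in eyes.spot_in("wrist",t)[:3]: print(t,r["conf"],w("wrist",r["position"],np.array(cal["view"])))
hsv=cv2.cvtColor(a,cv2.COLOR_RGB2HSV);k=((hsv[...,0]<20)&(hsv[...,1]>140)&(hsv[...,2]>90)).astype(np.uint8)
n,l,st,c=cv2.connectedComponentsWithStats(k)
for i in range(1,n):
    if st[i,4]>400:
        m=l==i;print(st[i],c[i],np.median(d[m]),px("wrist",*c[i],np.median(d[m]),cal))
print(robot.tip_extent)
E
```

```text
clock: 1.62
position: [569.3, -221.5, 256.4]
tcp_rot: [3.141, -0.0, 0.173]
force: [0.4, 1.0, -0.6]
gripper_width: 0.1
grip_force: 0.0
clock: 2.25
position: [626.4, -63.9, 215.1]
tcp_rot: [-3.141, 0.002, 0.178]
force: [-0.1, -0.7, 0.5]
gripper_width: -0.0
grip_force: 0.0
tcp [626.4 -63.9 215.1] rpy [-3.141e+00  2.000e-03  1.780e-01] t 2.25 F [-0.1 -0.7  0.5]
total in current tool axes cm [ 0.01 -0.19  8.01] in target axes [-0.01 -0.2   8.01] rotvec [-0.     0.002 -0.   ]
key_top 0.62 [631.61537961 -59.81291915  93.67358894]
tray_front 0.58 [573.22977102 -15.70556667  60.99313352]
tray_front 0.46 [ 601.83482869 -287.35708889    9.24314653]
[ 236  173   37   36 1079] [254.27618165 190.29008341] 248.42906 [630.60489225 -61.00833141  95.08495114]
25.0
```

View pics/w1.png

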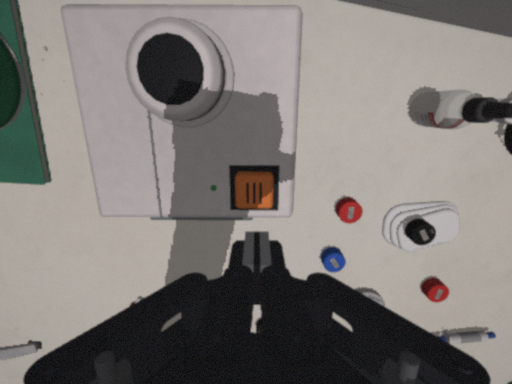

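The picture shows the key at (254,190), about 2 mm off the fingers' line, and the mount at (420,231) on the pad. Next I descend and press.

```bash
python3 -m inch '{"offset":[[0.25,-0.26,1.8],[0,0,1.8],[0,0,1.8],[0,0,1.6],[0,0,1.2]],"rotation":[[0,0,0],[0,0,0],[0,0,0],[0,0,0],[0,0,0]]}' && python3 -m inch '{"offset":[[0,0,0.3],[0,0,0.4],[0,0,0.4],[0,0,0.3],[0,0,0]],"rotation":[[0,0,0],[0,0,0],[0,0,0],[0,0,0],[0,0,0]]}'
```

```text
clock: 3.02
position: [628.2, -62.2, 132.6]
tcp_rot: [-3.141, 0.002, 0.177]
force: [-0.1, -0.1, -0.4]
gripper_width: 0.0
grip_force: 0.0
clock: 3.65
position: [629.3, -61.9, 120.7]
tcp_rot: [3.141, -0.001, 0.178]
force: [0.2, 0.5, 2.2]
gripper_width: -0.1
grip_force: 0.7
```

```bash
python3 -m inch '{"offset":[[0,0,0.3],[0,0,0.3],[0,0,0.2],[0,0,0],[0,0,0]],"rotation":[[0,0,0],[0,0,0],[0,0,0],[0,0,0],[0,0,0]]}'
python3 - <<'E'
from h import *
a,d,cal=save("top","t1")
for r in eyes.spot_in("top","tray_front")[:2]: print(r["conf"],w("top",r["position"]))
E
```

```text
clock: 4.28
position: [629.3, -61.9, 112.6]
tcp_rot: [3.141, -0.001, 0.178]
force: [-1.0, 0.3, 4.5]
gripper_width: -0.6
grip_force: 2.0
0.62 [535.52501529 -36.51587891  45.55883858]
```

The tray has sprung out, since its front moved from x 577 to about 500. Now I retreat upwards and go to the mount.

```bash
python3 -m inch '{"offset":[[0,0,-3],[0,0,-5],[-1,2.5,-1],[-2,5.2,0],[-2,5.2,0]],"rotation":[[0,0,0],[0,0,0],[0,0,0],[0,0,0],[0,0,0]]}' && python3 -m inch '{"offset":[[-2,5.2,1],[-1,2.5,1.5],[0,0,1.5],[0,0,1],[0,0,0]],"rotation":[[0,0,0],[0,0,0],[0,0,0],[0,0,0],[0,0,0]]}' 0.4 30
python3 - <<'E'
from h import *
a,d,cal=save("wrist","w2");np.savez("w2.npz",a=a,d=d,K=cal["K"],view=cal["view"])
s=read_state();print(s["position"])
for r in eyes.spot_in("wrist","mount")[:3]: print(r["conf"],w("wrist",r["position"],np.array(cal["view"])))
K,V=np.array(cal["K"]),np.array(cal["view"]);v,u=np.mgrid[:384,:512]
P=(np.stack([(u-K[0,2])/K[0,0]*d,-(v-K[1,2])/K[1,1]*d,-d,np.ones_like(d)],-1)@np.linalg.inv(V).T)[...,:3]
b=(d>0)&(P[...,2]>28)&(P[...,2]<37)&(np.hypot(P[...,0]-587,P[...,1]+280)<28)
q=P[b];print(b.sum(),q.mean(0),q.min(0),q.max(0),cv2.minEnclosingCircle(q[:,:2].astype(np.float32)))
plan([587,-280,45],0.178)
E
```

```text
clock: 5.0
position: [602.0, -198.4, 201.6]
tcp_rot: [-3.141, 0.0, 0.18]
force: [0.9, 0.1, -0.2]
gripper_width: -0.1
grip_force: 0.0
clock: 5.62
position: [586.9, -275.0, 150.6]
tcp_rot: [-3.138, 0.002, 0.182]
force: [0.1, 0.8, 0.1]
gripper_width: 59.5
grip_force: 0.0
[ 587.41885847 -275.74180096  151.61119286]
0.9 [ 525.73033832 -187.67964912   19.20660975]
0.78 [ 503.62811677 -339.41566193   19.64731317]
0.74 [ 603.92674974 -190.52766728   17.99829161]
806 [ 592.12595525 -280.63448589   31.56940135] [ 576.69598686 -295.54986988   28.12855655] [ 606.43369773 -265.85297516   33.51272178] ((591.29638671875, -280.64752197265625), 15.214117050170898)
tcp [ 587.7 -276.5  152.4] rpy [-3.141e+00 -1.000e-03  1.810e-01] t 5.72 F [-0.3  0.1 -0.4]
total in current tool axes cm [-0.14  0.34 10.74] in target axes [-0.14  0.33 10.74] rotvec [-0.001 -0.001  0.003]
```

View pics/w2.png

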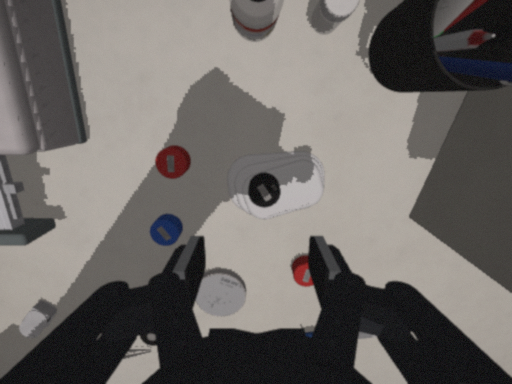

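The picture shows the mount at (264,190) on the pad, between the finger lines at columns 200 and 315. Descending to grip its upper half.

```bash
python3 -m inch '{"offset":[[0.16,0.41,2.5],[0,0,3],[0,0,2.5],[0,0,1.4],[0,0,0.8]],"rotation":[[0,0,0],[0,0,0],[0,0,0],[0,0,0],[0,0,0]]}' && python3 -m inch '{"offset":[[0,0,0.5],[0,0,0],[0,0,0],[0,0,0],[0,0,0]],"rotation":[[0,0,0],[0,0,0],[0,0,0],[0,0,0],[0,0,0]]}'
python3 - <<'E'
from h import *
a,d,cal=save("wrist","w3");plan([590,-280,45],0.178)
cv2.imwrite("pics/w3c.png",cv2.resize(a[180:384,130:390][...,::-1],None,fx=2.5,fy=2.5))
E
```

```text
clock: 6.35
position: [589.5, -282.1, 50.2]
tcp_rot: [3.142, -0.001, 0.179]
force: [-0.6, 0.7, 0.6]
gripper_width: 59.7
grip_force: 0.0
clock: 6.98
position: [589.1, -282.7, 45.6]
tcp_rot: [3.141, -0.0, 0.178]
force: [-0.6, 0.6, -0.6]
gripper_width: 59.6
grip_force: 0.0
tcp [ 589.  -282.7   45.5] rpy [ 3.141 -0.     0.178] t 7.03 F [ 0.5 -0.3 -0.6]
total in current tool axes cm [ 0.14 -0.25  0.05] in target axes [ 0.14 -0.25  0.05] rotvec [ 0. -0. -0.]
```

View pics/w3c.png

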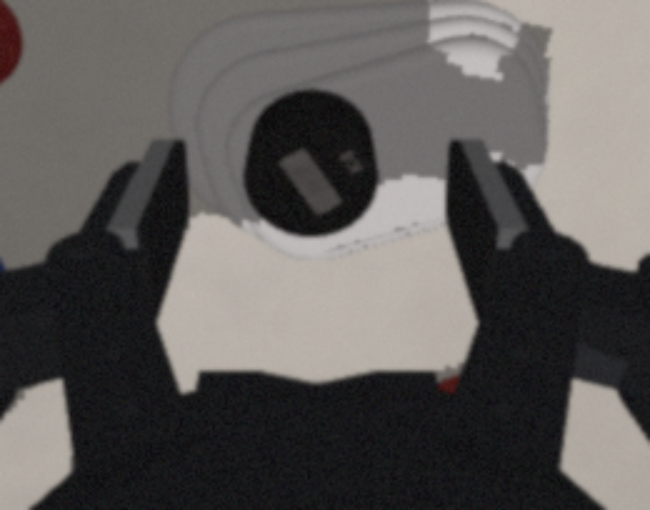

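The crop shows the mount at (312,163) between the pads, whose inner edges are at columns 188 and 448. I'll check the alignment along tool x with depth.

```bash
cat >> h.py <<'E'
def toolcloud(cal,d,s):
    K,V=np.array(cal["K"]),np.array(cal["view"]);v,u=np.mgrid[:384,:512]
    P=(np.stack([(u-K[0,2])/K[0,0]*d,-(v-K[1,2])/K[1,1]*d,-d,np.ones_like(d)],-1)@np.linalg.inv(V).T)[...,:3]
    Rm=R.from_euler("xyz",s["tcp_rot"]).as_matrix()
    return P,(P-np.array(s["position"]))@Rm
E
python3 - <<'E'
from h import *
s=read_state();a,d,cal=save("wrist","w4");P,T=toolcloud(cal,d,s)
b=(d>0)&(P[...,2]>29)&(P[...,2]<37)&(abs(T[...,1])<22)&(abs(T[...,0])<30)
q=T[b];print("mount",b.sum(),q.mean(0),cv2.minEnclosingCircle(q[:,:2].astype(np.float32)))
for sg in(-1,1):
    f=(d>0)&(T[...,1]*sg>25)&(T[...,1]*sg<50)&(T[...,2]>5)&(T[...,2]<26)&(abs(T[...,0])<25)&(P[...,2]>19)
    q=T[f];print(f.sum(),np.percentile(q,[0,5,50,95,100],axis=0).round(1).tolist())
E
```

```text
mount 2089 [ 3.5377538  -1.26000782 13.95206113] ((2.4342801570892334, -1.1967062950134277), 15.414592742919922)
419 [[-11.4, -43.7, 5.0], [-8.1, -41.5, 5.7], [7.1, -30.0, 11.0], [11.4, -29.6, 18.6], [11.8, -29.5, 21.3]]
424 [[-10.9, 29.7, 5.0], [-8.5, 29.9, 5.4], [7.1, 30.2, 10.8], [11.5, 41.7, 18.9], [11.9, 43.3, 21.3]]
```

```bash
python3 -m inch '{"offset":[[0.25,-0.12,-0.1],[0,0,0],[0,0,0],[0,0,0],[0,0,0]],"rotation":[[0,0,0],[0,0,0],[0,0,0],[0,0,0],[0,0,0]]}' && python3 -m inch '{"offset":[[0,0,0],[0,0,0],[0,0,0],[0,0,0],[0,0,0]],"rotation":[[0,0,0],[0,0,0],[0,0,0],[0,0,0],[0,0,0]]}' -1 35
python3 - <<'E'
from h import *
s=read_state();a,d,cal=save("wrist","w5");P,T=toolcloud(cal,d,s)
b=(d>0)&(P[...,2]>29)&(P[...,2]<37)&(abs(T[...,1])<13)&(abs(T[...,0])<30)
q=T[b];print("mount",b.sum(),q.mean(0),np.percentile(q,[0,2,98,100],axis=0).round(1).tolist())
f=(d>0)&(abs(T[...,1])>17)&(abs(T[...,1])<50)&(T[...,2]>5)&(T[...,2]<30)&(abs(T[...,0])<25)&(P[...,2]>17)
q=T[f];print(np.percentile(q,[0,5,50,95,100],axis=0).round(1).tolist())
E
```

```text
clock: 7.7
position: [591.1, -281.0, 46.2]
tcp_rot: [-3.142, 0.0, 0.178]
force: [-0.1, 0.4, 0.6]
gripper_width: 59.8
grip_force: 0.0
clock: 8.32
position: [591.4, -281.1, 46.5]
tcp_rot: [3.141, -0.001, 0.178]
force: [-0.7, -0.8, 1.3]
gripper_width: 28.9
grip_force: 34.6
mount 1917 [ 1.24805133e+00 -8.13177195e-03  1.49101611e+01] [[-14.5, -13.0, 13.2], [-12.8, -12.2, 13.7], [14.2, 12.1, 16.6], [15.2, 13.0, 17.5]]
[[6.2, -27.8, 5.0], [6.7, -26.6, 5.6], [7.5, 17.1, 11.8], [11.4, 26.8, 19.3], [12.0, 28.0, 21.9]]
```

```bash
python3 -m inch '{"offset":[[0,0,-1.5],[0,0,-3.5],[0,0,-5],[0,-3,-1.85],[0,-5,0]],"rotation":[[0,0,0],[0,0,0],[0,0,0],[0,0,0],[0,0,0]]}' && python3 -m inch '{"offset":[[-0.3,-5.5,0],[-0.3,-5.5,0],[-0.3,-4.5,0],[-0.3,-2.5,0],[0,-0.9,0]],"rotation":[[0,0,0],[0,0,0],[0,0,0],[0,0,0],[0,0,0]]}'
python3 - <<'E'
from h import *
s=read_state();a,d,cal=save("wrist","w6");np.savez("w6.npz",a=a,d=d,K=cal["K"],view=cal["view"],p=s["position"],r=s["tcp_rot"])
P,T=toolcloud(cal,d,s)
for r in eyes.spot_in("wrist","tray_pocket")[:2]+eyes.spot_in("wrist","tray_front")[:2]: print(r["conf"],w("wrist",r["position"],np.array(cal["view"])))
x,y,z=P[...,0],P[...,1],P[...,2]
ok=(d>0)&(np.hypot(x-551,y+15)<30)
print(ok.sum(),np.histogram(z[ok],bins=np.arange(30,66,2)))
b=ok&(z>36)&(z<43.2);q=P[b].astype(np.float32);print("floor",len(q),np.median(q,0),cv2.minEnclosingCircle(q[:,:2]))
E
```

```text
clock: 9.0
position: [578.7, -205.0, 168.9]
tcp_rot: [3.137, -0.006, 0.173]
force: [-0.2, 0.4, -0.2]
gripper_width: 28.8
grip_force: 34.6
clock: 9.62
position: [531.3, -16.2, 165.5]
tcp_rot: [-3.141, -0.0, 0.181]
force: [-0.8, 0.3, -0.3]
gripper_width: 28.6
grip_force: 34.6
0.57 [537.90418692 -17.15307497  46.36565973]
0.32 [380.64615963 -44.13643759  15.18391834]
0.9 [538.35573237 -18.39665117  49.65497956]
21762 (array([   0,    0,    0,   26,  763,  170,   97, 1933,  332,    0,    0,
          0,    0,    0,    0,    0,    0]), array([30, 32, 34, 36, 38, 40, 42, 44, 46, 48, 50, 52, 54, 56, 58, 60, 62,
       64]))Traceback (most recent call last):
  File "<stdin>", line 8, in <module>
cv2.error: OpenCV(4.12.0) /io/opencv/modules/imgproc/src/shapedescr.cpp:201: error: (-215:Assertion failed) count >= 0 && (depth == CV_32F || depth == CV_32S) in function 'minEnclosingCircle'
```

View pics/w6.png

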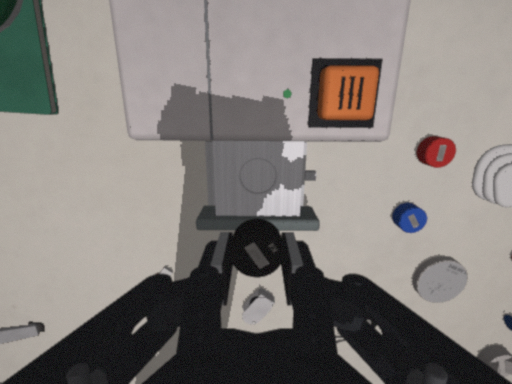

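The picture shows the pocket at (258,176) in the pulled-out tray, the front panel at (258,218), and the mount held upright at (257,248). I'll fit the pocket's rim.

Run:
```python
from h import *
z0=np.load("w6.npz");a,d=z0["a"],z0["d"].astype(float);cal={"K":z0["K"],"view":z0["view"]};s={"position":z0["p"],"tcp_rot":z0["r"]}
P,T=toolcloud(cal,d,s);z=P[...,2]
sub=np.zeros(d.shape,bool);sub[150:200,225:292]=1
pl=np.median(z[sub&(z>44)&(z<49)]);print("plate z",pl,"s",s)
K=cal["K"];Vi=np.linalg.inv(cal["view"]);Rm=R.from_euler("xyz",s["tcp_rot"]).as_matrix()
def onplane(u,v,h):
    r=np.stack([(u-K[0,2])/K[0,0],-(v-K[1,2])/K[1,1],-np.ones_like(u)],-1)@Vi[:3,:3].T
    return Vi[:3,3]+r*((h-Vi[2,3])/r[:,2])[:,None]
m=(sub&(d>0)&(z<pl-1.5)).astype(np.uint8)
n,l,st,c=cv2.connectedComponentsWithStats(m);i=1+st[1:,4].argmax();print(st[i],c[i])
v,u=np.nonzero(l==i);Q=onplane(u.astype(float),v.astype(float),pl)
print("hole area-> dia",cv2.minEnclosingCircle(Q[:,:2].astype(np.float32)),Q.mean(0))
QT=(Q-s["position"])@Rm;print("tool",QT.mean(0),cv2.minEnclosingCircle(QT[:,:2].astype(np.float32)))
g=cv2.GaussianBlur(cv2.cvtColor(a,cv2.COLOR_RGB2GRAY),(0,0),1)
cv2.imwrite("pics/pk.png",cv2.resize(cv2.normalize(a[145:205,220:300][...,::-1],None,0,255,cv2.NORM_MINMAX),None,fx=8,fy=8,interpolation=cv2.INTER_CUBIC))
# mount top
b=(d>0)&(abs(T[...,0])<20)&(abs(T[...,1])<16)&(T[...,2]>12)&(T[...,2]<18)
q=T[b];print("mount",np.percentile(q,[1,50,99],axis=0).round(1).tolist(),q.mean(0))
# plate/panel edges yaw
p=(d>0)&(z>52)&(z<60)&(P[...,0]<540)&(P[...,0]>470)&(T[...,0]>10)&(abs(P[...,1])<90)
print("panel",cv2.minAreaRect(P[p][:,:2].astype(np.float32)),np.median(z[p]))
```

```text
plate z 45.291665032264575 s {'position': array([531.30060775, -16.24440779, 165.46425967]), 'tcp_rot': array([-3.14121015e+00, -4.97763863e-04,  1.81299321e-01])}
[240 158  37  37 997] [257.67001003 175.90872618]
hole area-> dia ((549.459716796875, -13.538476943969727), 17.309585571289062) [549.65788875 -13.8943486   45.29166503]
tool [ 18.4203237    1.04438746 120.18138781] ((18.28948974609375, 0.6586079001426697), 17.309497833251953)
mount [[-13.3, -14.3, 13.1], [1.7, -0.2, 14.8], [14.7, 14.4, 17.6]] [ 1.46869430e+00 -4.87526301e-03  1.48862258e+01]
panel ((0.0, 0.0), (0.0, 0.0), 0.0) nan
  return _methods._mean(a, axis=axis, dtype=dtype,
  ret = ret.dtype.type(ret / rcount)
```

View pics/pk.png

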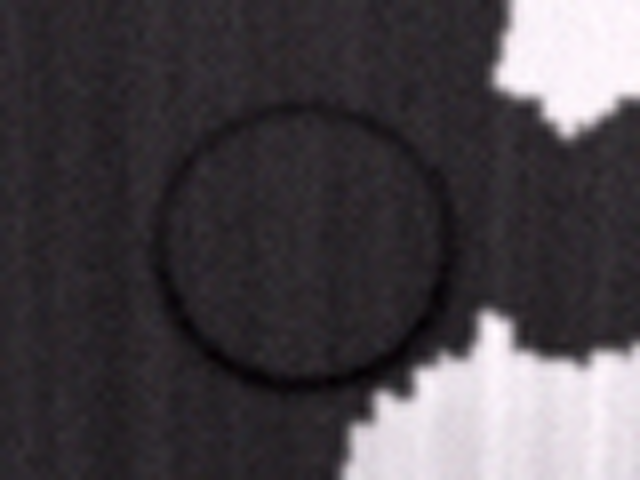

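The rim is clear, with its centre at about (258,176), which is 18.3 mm ahead in tool x and 0.9 mm in y. I'll move over it and partly down, then check.

```bash
python3 -m inch '{"offset":[[1.8,0.08,0],[0,0,2.5],[0,0,2.5],[0,0,1.7],[0,0,0.8]],"rotation":[[0,0,0],[0,0,0],[0,0,0],[0,0,0],[0,0,0]]}' && python3 -m inch '{"offset":[[0,0,0],[0,0,0],[0,0,0],[0,0,0],[0,0,0]],"rotation":[[0,0,0],[0,0,0],[0,0,0],[0,0,0],[0,0,0]]}'
python3 - <<'E'
from h import *
plan([549.55-0.6*.984,-13.7-.1,74],0.178)
s=read_state();a,d,cal=save("wrist","w7");P,T=toolcloud(cal,d,s)
b=(d>0)&(abs(T[...,0])<20)&(abs(T[...,1])<12)&(T[...,2]>12)&(T[...,2]<16.2)
q=T[b];print("mount",np.percentile(q,[0,1,50,99,100],axis=0).round(1).tolist(),q.mean(0))
cv2.imwrite("pics/w7c.png",cv2.resize(a[140:300,180:340][...,::-1],None,fx=3.5,fy=3.5,interpolation=cv2.INTER_CUBIC))
E
```

```text
clock: 10.4
position: [549.2, -17.3, 88.7]
tcp_rot: [3.141, 0.002, 0.176]
force: [-0.6, 0.3, -0.7]
gripper_width: 28.7
grip_force: 34.6
clock: 11.02
position: [549.8, -15.9, 90.1]
tcp_rot: [3.142, -0.001, 0.178]
force: [0.3, -0.1, -0.5]
gripper_width: 28.7
grip_force: 34.6
tcp [549.8 -15.9  90.1] rpy [ 3.142e+00 -1.000e-03  1.780e-01] t 11.03 F [ 0.3 -0.1 -0.5]
total in current tool axes cm [-0.05 -0.22  1.61] in target axes [-0.04 -0.22  1.61] rotvec [ 0.    -0.001  0.   ]
mount [[-14.7, -12.0, 13.0], [-13.3, -11.8, 13.5], [1.3, -0.2, 14.8], [14.2, 11.6, 16.0], [14.9, 12.0, 16.2]] [9.98260467e-01 9.52882299e-03 1.48013788e+01]
```

View pics/w7c.png

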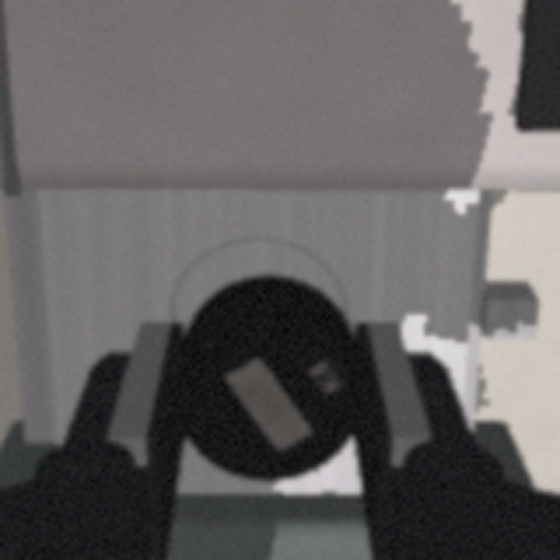

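The crop shows the rim's back arc, with its top at (262,238) and sides at about (173,305) and (350,300). The mount is slightly right of it, at (268,375). I'll fit the arc for the last correction.

Run:
```python
from h import *
from scipy.optimize import least_squares
s=read_state();a=cv2.imread("pics/w7.png");cal=eyes.get_calibration("wrist")
g=cv2.GaussianBlur(cv2.cvtColor(a,cv2.COLOR_BGR2GRAY).astype(np.float32),(0,0),.8)
K=np.array(cal["K"]);Vi=np.linalg.inv(np.array(cal["view"]));Rm=R.from_euler("xyz",s["tcp_rot"]).as_matrix()
V=np.array(cal["view"])
def proj(t):
    P=t@Rm.T+np.array(s["position"]);c=P@V[:3,:3].T+V[:3,3];return K[0,2]+K[0,0]*c[:,0]/-c[:,2],K[1,2]+K[1,1]*-c[:,1]/-c[:,2]
zt=s["position"][2]-45.5
best=[]
al=np.radians(np.arange(-65,66,2.5))
for r in(16.5,17,17.5):
  for cx in np.arange(-4,4.1,.25):
    for cy in np.arange(-5,3.1,.25):
      f=lambda r:cv2.remap(g,*[q.astype(np.float32).reshape(1,-1) for q in proj(np.stack([cx+r*np.cos(al),cy+r*np.sin(al),np.full_like(al,zt)],-1))],cv2.INTER_LINEAR)
      best.append((float(np.median(f(r)-(f(r-1.5)+f(r+1.5))/2)),r,cx,cy))
best.sort();print(*best[:8],sep="\n")
```

```text
(-5.135490417480469, 17, np.float64(-0.25), np.float64(-2.0))
(-5.1346435546875, 16.5, np.float64(0.25), np.float64(-2.0))
(-5.030311584472656, 16.5, np.float64(0.25), np.float64(-1.75))
(-5.025505065917969, 17, np.float64(-0.25), np.float64(-1.75))
(-5.008369445800781, 17, np.float64(-0.5), np.float64(-2.0))
(-5.0045318603515625, 17.5, np.float64(-1.0), np.float64(-2.0))
(-5.004005432128906, 17.5, np.float64(-0.75), np.float64(-2.0))
(-4.9898681640625, 16.5, np.float64(0.25), np.float64(-2.25))
```

```bash
python3 -m inch '{"offset":[[-0.08,-0.19,0.3],[0,0,0.5],[0,0,0.3],[0,0,0.1],[0,0,0]],"rotation":[[0,0,0],[0,0,0],[0,0,0],[0,0,0],[0,0,0]]}' && python3 -m inch '{"offset":[[0,0,0.1],[0,0,0.1],[0,0,0.1],[0,0,0.1],[0,0,0]],"rotation":[[0,0,0],[0,0,0],[0,0,0],[0,0,0],[0,0,0]]}'
```

```text
clock: 11.7
position: [548.4, -14.2, 77.6]
tcp_rot: [-3.142, 0.0, 0.178]
force: [-0.4, -0.3, -1.0]
gripper_width: 28.4
grip_force: 34.6
clock: 12.32
position: [548.4, -14.2, 73.7]
tcp_rot: [-3.142, 0.0, 0.178]
force: [0.1, 0.4, -0.4]
gripper_width: 28.8
grip_force: 34.6
```

```bash
python3 -m inch '{"offset":[[0,0,0.05],[0,0,0.05],[0,0,0.05],[0,0,0],[0,0,0]],"rotation":[[0,0,0],[0,0,0],[0,0,0],[0,0,0],[0,0,0]]}'
```

```text
clock: 12.95
position: [548.5, -14.2, 72.3]
tcp_rot: [-3.142, 0.0, 0.178]
force: [-0.2, -0.9, -0.4]
gripper_width: 28.7
grip_force: 34.6
```

```bash
python3 -m inch '{"offset":[[0,0,0.04],[0,0,0.04],[0,0,0.04],[0,0,0],[0,0,0]],"rotation":[[0,0,0],[0,0,0],[0,0,0],[0,0,0],[0,0,0]]}'
```

```text
clock: 13.58
position: [548.5, -14.2, 72.1]
tcp_rot: [-3.142, 0.0, 0.178]
force: [-3.1, 0.1, 6.5]
gripper_width: 28.8
grip_force: 35.1
```

Contact came at the expected seated height. I release, lift and check.

```bash
python3 -m inch '{"offset":[[0,0,0],[0,0,0],[0,0,0],[0,0,-0.5],[0,0,-1.5]],"rotation":[[0,0,0],[0,0,0],[0,0,0],[0,0,0],[0,0,0]]}' 0.2 && python3 -m inch '{"offset":[[0,0,-2.5],[0,0,-3],[-3,0,-1],[-3,0,0],[-1.5,0,0]],"rotation":[[0,0,0],[0,0,0],[0,0,0],[0,0,0],[0,0,0]]}'
python3 - <<'E'
from h import *
s=read_state();a,d,cal=save("wrist","w8");P,T=toolcloud(cal,d,s);x,y,z=P[...,0],P[...,1],P[...,2]
b=(d>0)&(np.hypot(x-549,y+14)<13)&(a.max(-1)<70);q=P[b];print("mount top z",np.percentile(q[:,2],[5,50,95]))
A=np.c_[q[:,0]-549,q[:,1]+14,np.ones(len(q))];m=abs(q[:,2]-np.median(q[:,2]))<3;print("plane",np.linalg.lstsq(A[m],q[m,2],rcond=None)[0])
b=(d>0)&(z>53)&(z<63)&(np.hypot(x-549,y+14)<24);print("circle",cv2.minEnclosingCircle(P[b][:,:2].astype(np.float32)))
b=(d>0)&(z>42)&(z<50)&(np.hypot(x-549,y+14)<34);print("plate",np.median(z[b]))
for r in eyes.spot_in("wrist","tray_front")[:1]:print(w("wrist",r["position"],np.array(cal["view"])))
b=(d>0)&(z>51)&(z<60)&(x<530)&(T[...,0]>10);n=b.sum();print(n, n and cv2.minAreaRect(P[b][:,:2].astype(np.float32)))
print(s["position"],s["tcp_rot"],s["gripper_width"])
E
```

```text
clock: 14.2
position: [547.7, -14.2, 90.9]
tcp_rot: [-3.141, 0.002, 0.178]
force: [1.3, -0.1, 1.1]
gripper_width: 51.0
grip_force: 0.0
clock: 14.82
position: [473.6, -27.9, 157.0]
tcp_rot: [3.141, -0.001, 0.177]
force: [0.2, 0.3, -0.3]
gripper_width: 51.4
grip_force: 0.0
mount top z [56.64512284 57.67888887 58.76844646]
plane [6.19541322e-03 2.36319243e-03 5.76760374e+01]
circle ((548.6884765625, -14.185102462768555), 15.079686164855957)
plate 45.3971444090686
[537.02498431 -17.63910209  46.85144334]
2008 ((505.78302001953125, -21.69794464111328), (12.336480140686035, 115.87367248535156), 9.980134963989258)
[473.63061709 -27.91132082 157.00766814] [ 3.14130128e+00 -8.81408190e-04  1.77296553e-01] 51.413952506989446
```

View pics/w8.png

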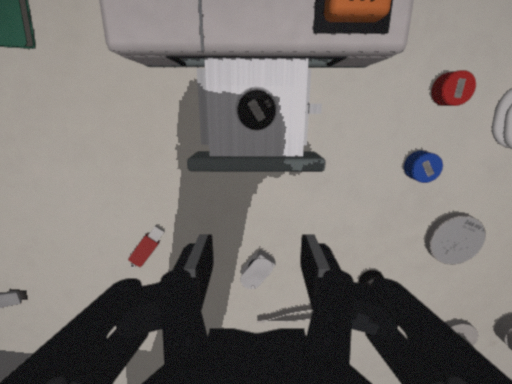

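The picture shows the mount seated flat at (257,108). Its top is 12 mm above the plate, with no tilt. The panel's front is 15 mm ahead of the fingers. I descend with closed fingers in front of the panel.

```bash
python3 -m inch '{"offset":[[0,0,2.5],[0,0,3],[0,0,2.5],[0,0,1.5],[0,0,0.7]],"rotation":[[0,0,0],[0,0,0],[0,0,0],[0,0,0],[0,0,0]]}' -1 && python3 -m inch '{"offset":[[0.4,0,0],[0.3,0,0],[0.3,0,0],[0.3,0,0],[0.2,0,0]],"rotation":[[0,0,0],[0,0,0],[0,0,0],[0,0,0],[0,0,0]]}'
```

```text
clock: 15.55
position: [475.2, -27.3, 53.4]
tcp_rot: [-3.141, 0.0, 0.178]
force: [0.3, -0.9, -0.6]
gripper_width: 0.0
grip_force: 0.0
clock: 16.18
position: [488.8, -25.0, 54.2]
tcp_rot: [-3.142, 0.002, 0.178]
force: [-3.3, -0.5, 1.9]
gripper_width: -0.2
grip_force: 1.6
```

```bash
python3 -m inch '{"offset":[[0.2,0,0],[0.3,0,0],[0.3,0,0],[0.3,0,0],[0.3,0,0]],"rotation":[[0,0,0],[0,0,0],[0,0,0],[0,0,0],[0,0,0]]}' && python3 -m inch '{"offset":[[0.3,0,0],[0.3,0,0],[0.3,0,0],[0.3,0,0],[0.3,0,0]],"rotation":[[0,0,0],[0,0,0],[0,0,0],[0,0,0],[0,0,0]]}'
```

```text
clock: 16.8
position: [498.8, -23.3, 53.1]
tcp_rot: [-3.141, 0.01, 0.177]
force: [-8.5, -1.6, 6.1]
gripper_width: -0.0
grip_force: 4.0
clock: 17.42
position: [513.5, -20.7, 53.1]
tcp_rot: [-3.141, 0.01, 0.177]
force: [-8.8, -2.6, 5.9]
gripper_width: 0.1
grip_force: 4.2
```

```bash
python3 -m inch '{"offset":[[0.3,0,-0.05],[0.3,0,-0.05],[0.3,0,0],[0.3,0,0],[0.3,0,0]],"rotation":[[0,0,0],[0,0,0],[0,0,0],[0,0,0],[0,0,0]]}' && python3 -m inch '{"offset":[[0.3,0,0],[0.3,0,0],[0.3,0,0],[0.2,0,0],[0.2,0,0]],"rotation":[[0,0,0],[0,0,0],[0,0,0],[0,0,0],[0,0,0]]}'
```

```text
clock: 18.05
position: [527.0, -18.3, 53.2]
tcp_rot: [-3.141, 0.013, 0.177]
force: [-8.4, -2.6, 5.4]
gripper_width: 0.1
grip_force: 4.3
clock: 18.68
position: [539.8, -16.1, 53.2]
tcp_rot: [-3.141, 0.012, 0.177]
force: [-9.0, -1.8, 4.5]
gripper_width: 0.1
grip_force: 4.3
```

```bash
python3 -m inch '{"offset":[[0.2,0,-0.1],[0.2,0,0],[0.2,0,0],[0.2,0,0],[0.2,0,0]],"rotation":[[0,0,0],[0,0,0],[0,0,0],[0,0,0],[0,0,0]]}' && python3 -m inch '{"offset":[[0.15,0,0],[0.15,0,0],[0.1,0,0],[0.1,0,0],[0.1,0,0]],"rotation":[[0,0,0],[0,0,0],[0,0,0],[0,0,0],[0,0,0]]}'
```

```text
clock: 19.3
position: [547.4, -14.8, 53.3]
tcp_rot: [-3.141, 0.018, 0.177]
force: [-11.9, -1.9, 4.2]
gripper_width: 0.1
grip_force: 5.7
clock: 19.92
position: [553.8, -13.6, 53.3]
tcp_rot: [-3.141, 0.016, 0.177]
force: [-8.9, -1.5, 2.7]
gripper_width: 0.2
grip_force: 5.0
```

```bash
python3 -m inch '{"offset":[[0.1,0,0],[0.1,0,0],[0.1,0,0],[0.1,0,0],[0.05,0,0]],"rotation":[[0,0,0],[0,0,0],[0,0,0],[0,0,0],[0,0,0]]}'; python3 -m inch '{"offset":[[0.06,0,0],[0.06,0,0],[0.06,0,0],[0,0,0],[0,0,0]],"rotation":[[0,0,0],[0,0,0],[0,0,0],[0,0,0],[0,0,0]]}'
```

```text
clock: 20.55
position: [558.3, -12.8, 53.3]
tcp_rot: [-3.141, 0.016, 0.177]
force: [-9.6, -2.4, 2.0]
gripper_width: -0.1
grip_force: 5.0
clock: 21.18
position: [560.2, -12.5, 53.3]
tcp_rot: [-3.141, 0.016, 0.177]
force: [-9.3, -1.7, 2.9]
gripper_width: -0.0
grip_force: 4.9
```

```bash
python3 -m inch '{"offset":[[0.05,0,0],[0.05,0,0],[0.05,0,0],[0,0,0],[0,0,0]],"rotation":[[0,0,0],[0,0,0],[0,0,0],[0,0,0],[0,0,0]]}'
python3 - <<'E'
from h import *
z=np.load("w2.npz")
for r in [0]: eyes.capture("top");print([ (q["conf"],w("top",q["position"]).round(1)) for q in eyes.spot_in("top","tray_front")[:1]])
E
```

```text
clock: 21.8
position: [562.2, -12.1, 53.3]
tcp_rot: [-3.141, 0.014, 0.177]
force: [-8.2, -1.6, 0.4]
gripper_width: 0.1
grip_force: 4.2
[]
```

```bash
python3 -m inch '{"offset":[[0.04,0,0],[0.04,0,0],[0,0,0],[0,0,0],[0,0,0]],"rotation":[[0,0,0],[0,0,0],[0,0,0],[0,0,0],[0,0,0]]}'
```

```text
clock: 22.52
position: [563.1, -12.0, 53.3]
tcp_rot: [-3.141, 0.014, 0.177]
force: [-8.8, -1.5, 1.3]
gripper_width: 0.3
grip_force: 4.2
```

```bash
python3 -m inch '{"offset":[[0.04,0,0],[0.04,0,0],[0,0,0],[0,0,0],[0,0,0]],"rotation":[[0,0,0],[0,0,0],[0,0,0],[0,0,0],[0,0,0]]}'
```

```text
clock: 23.15
position: [563.3, -11.9, 53.3]
tcp_rot: [-3.141, 0.016, 0.177]
force: [-9.4, -1.7, 1.8]
gripper_width: 0.2
grip_force: 4.8
```

```bash
python3 -m inch '{"offset":[[0.04,0,0],[0.03,0,0],[0,0,0],[0,0,0],[0,0,0]],"rotation":[[0,0,0],[0,0,0],[0,0,0],[0,0,0],[0,0,0]]}'
```

```text
clock: 23.78
position: [563.3, -11.9, 53.3]
tcp_rot: [-3.141, 0.017, 0.177]
force: [-10.6, -2.3, 3.9]
gripper_width: -0.2
grip_force: 5.5
```

Travel is 75.7 mm, which is 74 plus the 1.5 mm to the hard stop, so it should have clicked. I back off slowly and check.

```bash
python3 -m inch '{"offset":[[-0.1,0,0],[-0.1,0,0],[-0.1,0,0],[-0.1,0,0],[-0.1,0,0]],"rotation":[[0,0,0],[0,0,0],[0,0,0],[0,0,0],[0,0,0]]}'; python3 -m inch '{"offset":[[-1,0,0],[-3,0,0],[-4,0,-1],[-2,0,-4],[0,0,-6]],"rotation":[[0,0,0],[0,0,0],[0,0,0],[0,0,0],[0,0,0]]}'
python3 - <<'E'
from h import *
s=read_state();a,d,cal=save("wrist","w9");P,T=toolcloud(cal,d,s);z=P[...,2]
b=(d>0)&(z>51)&(z<60)&(P[...,0]<600)&(P[...,0]>480)&(T[...,0]>15);n=b.sum();print(n, n and cv2.minAreaRect(P[b][:,:2].astype(np.float32)))
a,d,c=save("top","t9")
print([(q["conf"],w("top",q["position"]).round(1)) for q in eyes.spot_in("top","tray_front")[:1]])
E
```

```text
clock: 24.4
position: [561.5, -12.2, 53.5]
tcp_rot: [-3.141, 0.01, 0.177]
force: [-4.7, -1.7, -3.9]
gripper_width: -0.1
grip_force: 2.3
clock: 25.02
position: [465.5, -28.9, 166.1]
tcp_rot: [-3.141, 0.002, 0.178]
force: [2.3, -0.3, 0.4]
gripper_width: -0.1
grip_force: 0.0
2801 ((578.114501953125, -4.9860992431640625), (14.048164367675781, 186.83921813964844), 10.136548042297363)
[(0.65, array([583.1, -31. ,  52.2]))]
```

View pics/w9.png

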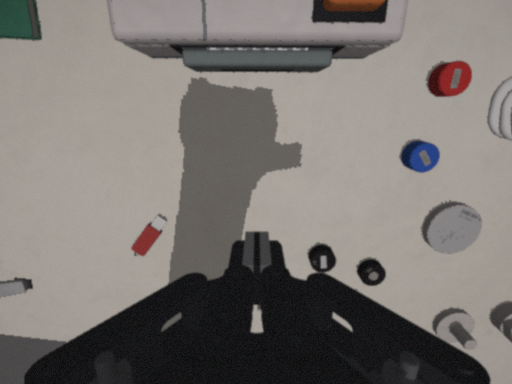

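The panel is shut at (257,58) with the arm clear, and it stayed shut after I let go. Handing in.

```bash
python3 -c "
from workcell import order
print(order.finish_job())"
```

```text
the job is handed in; nothing more can be done
None
```

I pressed the release key, seated the black mount from the lint pad upright and fully down in the tray's pocket, pushed the tray home until it stayed shut by itself, touched nothing else on the bench, and handed the job in at about 25 s.

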